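# Trace a container lid's bare sealing groove with a probe, then complete the probe rack

### The arm

A 6-joint arm with a two-finger parallel gripper is mounted at the origin on the work surface. World frame = base frame: x ahead of the robot, y to its left, z up, the work surface at z = 0. Lengths are in m, angles in rad, forces in N, time in s.
With the tool pointing down it reaches from about 0.325 to 0.9 m from the base axis. Payload 6.1 kg.
Tool frame: the origin (TCP) lies at the very end of the fingers, on their centre line; the grasp point (between the pads) lies 19 mm behind it (pinch_z is the distance from the TCP to the grasp point, in m); z points along the fingers, y is the line along which they close (so a half turn about z gives the same grasp; the last joint's range is limited). The gripper opens to 85 mm and grips with 20 to 120 N. Pads are 22 mm wide; open, the fingers measure 114 mm over their backs; the gripper's body (76 mm by 85 mm) begins 54 mm behind the grasp point. The pads swing forward as they close: fully open they stand 13 mm farther back than shut.
Start: joints at [1.01, 0.22, 1.526, -0, 1.395, -0.126], TCP at [0.263, 0.567, 0.231] pointing down, gripper open.
Joint ranges: [-2.98, 2.98], [-0.91, 2.08], [0.09, 2.57], [-1.24, 4.39], [0.2, 2.65], [-2.68, 2.68]. Speed limits (rad/s): [2.57, 2.57, 3.01, 3.14, 3.14, 3.14].

### API

Orientations are given as a unit quaternion [x, y, z, w].
In Python, from bench import movep, move_straight, move_j, move_gripper, dwell, ik, get_obs, get_image, IKError, hand_in, pinch_z gives the robot as it stands. The module is installed in compiled form; this text tells all that it offers. Calls block until the motion is done:
- movep(position, orientation): joint-space move of the TCP to a pose.
- move_straight(position, attitude=None, vel=0.15, stop_force=None): straight line of the TCP; attitude=None keeps the orientation; vel is the mean speed in m/s. With stop_force (N) it stops when the force on the tool has changed by that much, and returns True; else False.
- move_j(angles): joint-space move.
- move_gripper(opening, effort=None): opening from 0.0 (shut) to 1.0 (fully open); effort is the grip in N (None keeps the last); returns when the fingers have stopped.
- dwell(seconds).
- ik(position, orientation): joint angles nearest the present ones, or None.
- get_obs(): the state.
- get_image(name): name is "side" or "top"; returns a dict with "image" (480x640x3 uint8, red, green, blue), "camera_matrix" (3x3 intrinsics, pixels), "dist" ([k1, k2, p1, p2, k3] as OpenCV has them; the pictures are not rectified), "R" (3x3) and "t" (3): a world point X has camera coordinates R X + t. Camera axes: x right, y down, z forward; pixel columns grow to the right and rows downward; lengths in m; the calibration is good to about 2 mm. A picture is of the moment at which its call begins. There is no depth.
A pose or a line that the arm cannot do raises IKError and nothing moves.
- hand_in(): hands the job in; it is judged then, once.
The state is a dict: "t": time; "q": joint angles; "qd": joint speeds; "joint_torque": joint torques, N m; "tcp_pos": TCP position; "tcp_rot": TCP orientation; "force": force on the tool from outside, world axes, zero at the start; "wrist_torque": the same for the moment, N m; "finger_gap": opening from 0.0 (shut) to 1.0 (fully open); "gripper_force": force on a finger pad.
Only numpy, scipy, OpenCV 4.12 (cv2) and the standard library are available. Lean on these libraries where they do the work, as an engineer would, in place of code of your own. Each camera call takes 0.05 s, during which the arm holds its last target. There are 200 camera calls.

### The job

Take one of the two probes from the steel stand and run its tip along inside the bare L-shaped stretch of groove on the upturned container lid, gently and steadily at about 3 cm a second: from the free end of the long leg, round the corner, to the free end of the short leg. Only then lay that probe in one of the empty places of the white four-place rack, tip hanging on the same side as the others, and lay the second probe from the stand in the remaining empty place, so that all four places are filled. Leave the probes already racked and everything else where they are.

Things in the scene. Friction and masses are not known exactly. Their poses are not given: they have to be found in the camera images.
- lid: fixed upside-down aluminium lid, 160 (x) by 200 (y), 32 tall, origin under its centre. A groove 20 wide, 12 deep (floor z=20, rim z=32) runs round it, centreline |x|=62, |y|=82. Black strip fills it to the rim but for one bare L: long leg on the +x side from y=-36 to the corner (62, 82), short leg on the +y side from there to x=-16. Sunken vented panel inside
- groove_start (a point): on the groove floor at the free end of the bare long leg, 8 mm short of the black strip (lid x=62, y=-28)
- groove_corner (a point): on the groove floor at the corner of the bare stretch (lid x=62, y=82)
- groove_end (a point): on the groove floor at the free end of the bare short leg, 8 mm short of the black strip (lid x=-8, y=82)
- stand: a fixed steel two-place stand, 100 (x) by 160 (y), built like the rack, with places at y=-40 and y=+40; origin at the centre of its underside. Holds the two probes to be used
- rack: fixed white four-place rack, 100 (x) by 280 (y), 83 tall, origin under its centre. Two combs (10 thick, x=-40 and +40) with notches 24 wide, 18 deep (floor z=65), flared to 32. A probe's handle lies along x in both combs, underside at z=65, tip hanging on the +x side. Places at y=-105, -35, 35, 105; two of them, varying, already hold a probe
- probe_a: right-angle probe, 70 g, all four alike: straight grey handle 130 long (x), 16 wide (y), 14 tall; a thin steel shank (7 thick) goes on 20 mm past its +x end, then straight down to a 9 mm ball tip. Origin: centre of the handle's underside, z up; tip bottom at x=+85, z=-50. Starts on the stand
- probe_b: right-angle probe, 70 g, all four alike: straight grey handle 130 long (x), 16 wide (y), 14 tall; a thin steel shank (7 thick) goes on 20 mm past its +x end, then straight down to a 9 mm ball tip. Origin: centre of the handle's underside, z up; tip bottom at x=+85, z=-50. Starts on the stand
- probe_c: right-angle probe, 70 g, all four alike: straight grey handle 130 long (x), 16 wide (y), 14 tall; a thin steel shank (7 thick) goes on 20 mm past its +x end, then straight down to a 9 mm ball tip. Origin: centre of the handle's underside, z up; tip bottom at x=+85, z=-50. Already in the rack; leave it
- probe_d: right-angle probe, 70 g, all four alike: straight grey handle 130 long (x), 16 wide (y), 14 tall; a thin steel shank (7 thick) goes on 20 mm past its +x end, then straight down to a 9 mm ball tip. Origin: centre of the handle's underside, z up; tip bottom at x=+85, z=-50. Already in the rack; leave it
- probe_a_tip (a point): lowest point of the ball tip of probe_a
- probe_b_tip (a point): lowest point of the ball tip of probe_b
- place_0 (a point): rack place 0: notch-floor height (z=65 of the rack), midway between the combs, rack y=-105; may be taken
- place_1 (a point): rack place 1: notch-floor height (z=65 of the rack), midway between the combs, rack y=-35; may be taken
- place_2 (a point): rack place 2: notch-floor height (z=65 of the rack), midway between the combs, rack y=35; may be taken
- place_3 (a point): rack place 3: notch-floor height (z=65 of the rack), midway between the combs, rack y=105; may be taken
- dish: bystander: a shallow round steel dish, 100 across, 24 tall; origin at the centre of its underside
- spatula: bystander: a steel spatula, 180 long, lying flat; origin at the centre of its underside
- cup: bystander: a steel cup, 80 across and 80 tall; origin at the centre of its underside
- spray: bystander: a white plastic bottle, 66 across, 110 tall; origin at the centre of its underside
- bin: bystander: a blue open bin, 110 x 150 x 60 tall; origin at the centre of its underside
- wipes: bystander: a white box, 60 x 140 x 50 tall; origin at the centre of its underside
- clamp: bystander: a steel clamp lying flat, 160 long; origin at the centre of its underside

How it is judged:
By the outcome, as a careful person would: the job done as asked, in the order asked, and still so for the second after the job is handed in, with the robot touching nothing.
It also fails if it takes over 72 s, if anything falls off the work surface, if the arm or the gripper's body presses on something with over 40 N, if the wrist force passes 120 N, or if a joint passes its speed limit or range.

## Working session

There is one attempt and no reset: what is moved stays moved. The work goes in short steps, each a Python script; the robot and the scene stay as the last script left them, time stands still between calls to the robot, and variables do not carry over. Pictures are saved under pics/ and viewed, at most 10 in all, crops included, and the job is handed in when it is done.

```bash
mkdir -p pics
python3 - <<'E'
from bench import *
import cv2,pickle
for n in("top","side"):
    d=get_image(n); cv2.imwrite(f"pics/{n}0.png",d["image"][:,:,::-1]); pickle.dump(d,open(n+".pkl","wb"))
    print(n,d["camera_matrix"].tolist(),d["dist"],d["R"].tolist(),d["t"])
o=get_obs();print(o["t"],o["tcp_rot"],o["force"],pinch_z)
E
```

```text
top [[465.534427524108, 0.0, 318.26642399001315], [0.0, 465.534427524108, 230.51890547108815], [0.0, 0.0, 1.0]] [-0.0443255  0.         0.         0.         0.       ] [[0.025701848679411932, -0.9996646831449496, -0.0031521813349071966], [-0.9892881714797293, -0.02498155785358878, -0.1438222358938333], [0.14369526347362405, 0.0068149130526608806, -0.989598518701059]] [0.04219431 0.59569547 1.30672083]
side [[559.9628525130244, 0.0, 314.4071659619345], [0.0, 559.9628525130244, 234.57596559272915], [0.0, 0.0, 1.0]] [0.05116086 0.         0.         0.         0.        ] [[0.957355845835374, -0.2886380126386467, 0.012565114597487537], [-0.21519870844672218, -0.7414401737825912, -0.6355753177901919], [0.19276747735989666, 0.6057677495222513, -0.7719366122364251]] [-0.52708992  0.21951819  1.22202189]
0.1 [ 2.15669843e-01  9.76465937e-01 -8.37710844e-04 -3.00676612e-04] [-0.28102787 -0.2380115  -0.20798322] 0.0187
```

View pics/top0.png

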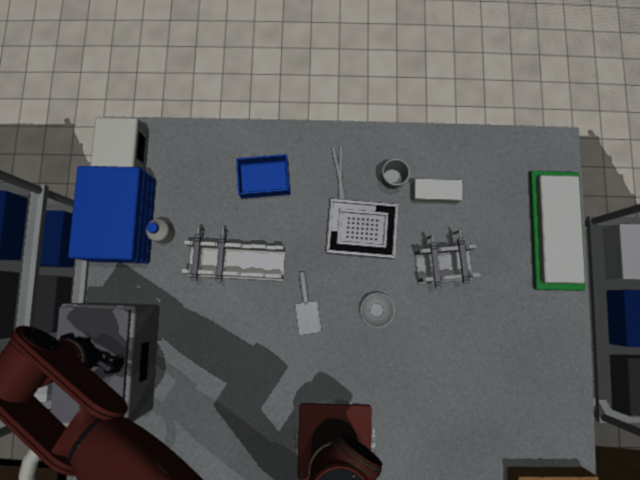

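View pics/side0.png

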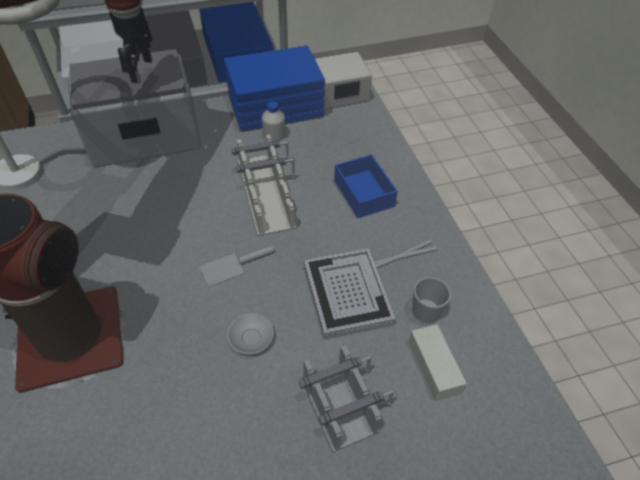

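The top view shows the rack at about (235,262) with probes at its left end (195 and 222), the lid at (362,229) and the stand at (447,262) with two probes. I'll enlarge those three.

Run:
```python
import cv2,numpy as np
t=cv2.imread("pics/top0.png");s=cv2.imread("pics/side0.png")
def c(im,x,y,w,h,k):
    return cv2.resize(im[y:y+h,x:x+w],None,fx=k,fy=k,interpolation=cv2.INTER_CUBIC)
cv2.imwrite("pics/c1.png",np.vstack([c(t,175,215,120,75,6)[:300*2//2+0,:][:, :720] if 0 else cv2.resize(c(t,175,215,120,75,6),(480,300)),np.zeros((0,480,3),np.uint8)]))
A=c(t,175,220,130,70,6)   # 780x420
cv2.imwrite("pics/rack.png",A)
B=np.hstack([c(t,320,190,84,75,5)[:, :],c(t,408,222,76,75,5)]);cv2.imwrite("pics/lidst.png",B) # 800x375
C=np.hstack([c(s,295,240,105,100,4),c(s,295,342,105,110,4)[:400]][:]) if 0 else np.hstack([c(s,300,242,100,100,4),c(s,295,345,100,105,4)[:400]])
cv2.imwrite("pics/side_ls.png",C)
print(A.shape,B.shape,C.shape)
```

```text
(420, 780, 3) (375, 800, 3) (400, 800, 3)
```

View pics/rack.png

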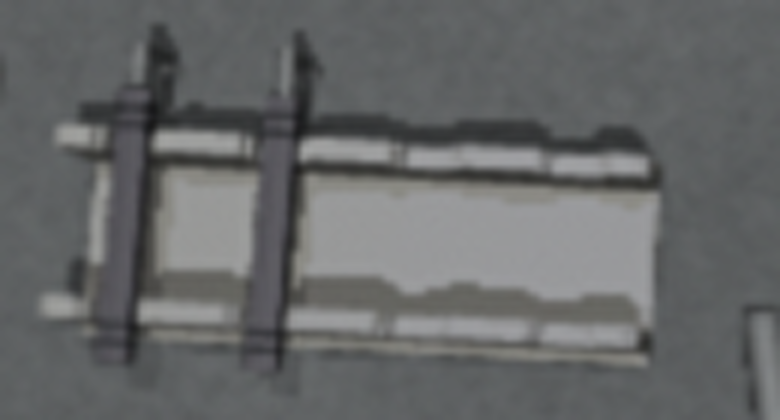

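View pics/lidst.png

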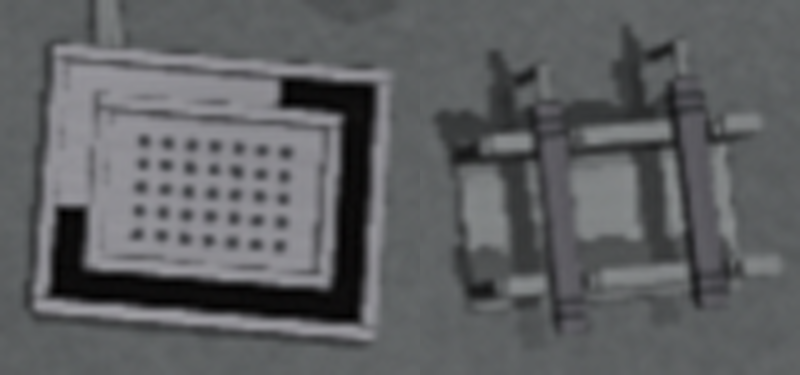

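View pics/side_ls.png

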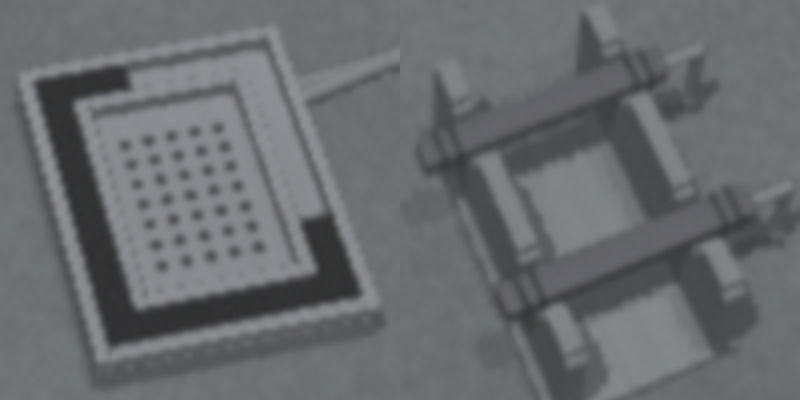

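The lid's bare L has its corner at crop (75,65): the long leg runs along the top (world +x side) and the short leg down the left. Stand probes: handle axes run from (541,108) to (572,328) and from (687,82) to (712,305) in the crop. In the rack, the empty notches (places 1 and 0) are at crop x≈430 and 580. Next I'll fit the poses.

```bash
cat > vis.py <<'E'
import numpy as np,cv2,pickle
from scipy.optimize import least_squares,minimize
D={n:pickle.load(open(n+".pkl","rb")) for n in("top","side")}
def proj(n,P,d=None):
    d=d or D[n]
    return cv2.projectPoints(np.asarray(P,float).reshape(-1,1,3),cv2.Rodrigues(d["R"])[0],d["t"],d["camera_matrix"],d["dist"])[0][:,0]
def w(p,P):
    P=np.asarray(P,float);c,s=np.cos(p[2]),np.sin(p[2])
    return np.c_[p[0]+c*P[:,0]-s*P[:,1],p[1]+s*P[:,0]+c*P[:,1],P[:,2]]
def un(c,k,ox,oy): return (np.asarray(c,float)+.5)/k-.5+[ox,oy]
def fit(obs,p0):  # obs: list of (cam,modelpts,pix)
    f=lambda p:np.concatenate([(proj(n,w(p,M))-u).ravel() for n,M,u in obs])
    r=least_squares(f,p0,loss="soft_l1");return r.x,np.sqrt(np.mean(f(r.x)**2))
E
cat > fit.py <<'E'
from vis import *
z=.032
strip=[np.array(q)/1000 for q in([[72,-36],[72,-92],[-72,-92],[-72,92],[-16,92],[-16,72],[-52,72],[-52,-72],[52,-72],[52,-36]],)]
rim=[(.08,.1,z),(.08,-.1,z),(-.08,-.1,z),(-.08,.1,z)]
S={"top":un([(55,45),(390,72),(374,338),(35,310)],5,320,190),"side":un([(272,30),(382,308),(100,352),(20,72)],4,300,242)}
p,e=fit([(n,rim,S[n]) for n in S],[.55,-.06,-.08]);print("lid clicks",p,e)
def ph(p,n):
    g=cv2.cvtColor(D[n]["image"],cv2.COLOR_RGB2GRAY).astype(float)
    def mask(P):
        u=proj(n,w(p,P));k=8
        m=np.zeros((480*k,640*k),np.uint8)
        cv2.fillPoly(m,[np.round(((u+.5)*k-.5)*16).astype(np.int32)],255,shift=4)
        return cv2.resize(m,(640,480),interpolation=cv2.INTER_AREA)/255.
    P=np.c_[strip[0],np.full(10,z)]
    m=cv2.GaussianBlur(mask(P),(0,0),.6)
    return m,g
def cost(p,ns):
    c=0
    for n in ns:
        m,g=ph(p,n);r=R[n];a,b=m[r],g[r]
        c-=np.corrcoef(a,b)[0,1]*-1
    return c
def region(n,p):
    m=np.zeros((480,640),np.uint8);cv2.fillPoly(m,[np.int32(np.round(proj(n,w(p,np.array(rim)*[.97,.97,1]))))],1);return m>0
R={n:region(n,p) for n in S}
L={}
for ns in(["top"],["side"],["top","side"]):
    s=np.array([p]+[p+d for d in np.diag([.004,.004,.03])])
    r=minimize(cost,p,args=(ns,),method="Nelder-Mead",options=dict(initial_simplex=s,xatol=1e-4,fatol=1e-5));print(ns,r.x,r.fun)
    L[len(ns)]=r.x
lid=L[2]
zt=.079
h=[(.065,.008,zt),(.065,-.008,zt),(-.065,.008,zt),(-.065,-.008,zt)]
def tb(c):return un(np.array(c)-[420,0],5,408,222)
def sb(c):return un(np.array(c)-[400,0],4,295,345)
T={"a":[(528,110),(556,106),(558,330),(588,326)],"b":[(672,84),(702,80),(698,307),(727,303)]}
Sd={"a":[(652,47),(664,70),(420,140),(430,165)],"b":[(738,185),(752,205),(497,285),(510,312)]}
out={"lid":lid}
for k in"ab":
    o=[("top",h,tb(T[k])),("side",h,sb(Sd[k]))]
    print(k,fit(o[:1],[.47,-.25,.1]),fit(o[1:],[.47,-.25,.1]))
    out[k],_=fit(o,[.47,-.25,.1])
zc=.083
M=[(.045,.14,zc),(.035,.14,zc),(.045,-.14,zc),(.035,-.14,zc),(-.035,.14,zc),(-.045,.14,zc),(-.035,-.14,zc),(-.045,-.14,zc)]
C=[(56,125),(54,148),(650,150),(650,176),(38,294),(38,318),(640,322),(640,347)]
Nn=[(s*.04,y+e*.016,zc) for s in(1,-1) for y in(-.035,-.105) for e in(1,-1)]
Cn=[(395,152),(464,156),(547,162),(609,163),(382,323),(452,325),(535,332),(605,334)]
out["rack"],e=fit([("top",M+Nn,un(C+Cn,6,175,220))],[.47,.3,-.08]);print("rack",out["rack"],e)
print("stand probes rel:",out["a"]-out["b"]);pickle.dump(out,open("poses.pkl","wb"))
for k,v in out.items():print(k,np.round(v,4))
# overlay
def draw(n,P,ims,off,k):
    u=proj(n,P);cv2.polylines(ims,[np.round((((u-off)+.5)*k-.5)*16).astype(np.int32)],True,(0,255,0),1,cv2.LINE_AA,4)
def view(n,ox,oy,wd,ht,k):
    im=cv2.resize(D[n]["image"][oy:oy+ht,ox:ox+wd,::-1],None,fx=k,fy=k,interpolation=cv2.INTER_CUBIC)
    o=np.array([ox,oy])
    draw(n,w(lid,rim),im,o,k);draw(n,w(lid,np.c_[strip[0],np.full(10,z)]),im,o,k)
    for q in"ab":
        draw(n,w(out[q],np.array(h)[[0,1,3,2]]),im,o,k);draw(n,w(out[q],[(.08,0,.072),(.085,0,.015),(.085,0,.015)]),im,o,k)
    for y in(-.105,-.035,.035,.105):draw(n,w(out["rack"],[(.065,y+.008,zt),(.065,y-.008,zt),(-.065,y-.008,zt),(-.065,y+.008,zt)]),im,o,k)
    for s in(1,-1):draw(n,w(out["rack"],[(s*.045,.14,zc),(s*.045,-.14,zc),(s*.035,-.14,zc),(s*.035,.14,zc)]),im,o,k)
    return im
a=np.hstack([view("top",320,190,84,75,4),view("top",408,222,76,75,4)]);b=np.hstack([view("top",175,220,114,75,4),view("side",225,130,80,75,4)])[:, :640]
c=np.vstack([a,b[:280]]);c2=np.hstack([view("side",300,242,100,100,4),view("side",295,345,100,100,4)])
cv2.imwrite("pics/ov1.png",c);cv2.imwrite("pics/ov2.png",c2);print(c.shape)
E
python3 fit.py
```

```text
lid clicks [ 0.60792097 -0.07088278 -0.06023656] 0.9894403531169355
['top'] [ 0.60790814 -0.07082943 -0.05539966] -0.9399728757651489
['side'] [ 0.60758066 -0.07009742 -0.06327566] -0.9338321907857726
['top', 'side'] [ 0.60773171 -0.07037294 -0.05949862] -1.8706665753602536
a (array([ 0.49996567, -0.27216627,  0.12925916]), np.float64(0.784402194846016)) (array([ 0.4997742 , -0.27351628,  0.11979575]), np.float64(1.0732521986729553))
b (array([ 0.51558008, -0.35254017,  0.09600069]), np.float64(0.5711448759196581)) (array([ 0.51537034, -0.35101123,  0.13012785]), np.float64(1.1768888500405614))
rack [ 0.50271019  0.29499747 -0.02073372] 0.3694314607417072
stand probes rel: [-0.01568079  0.07889172  0.0101646 ]
lid [ 0.6077 -0.0704 -0.0595]
a [ 0.4998 -0.2729  0.125 ]
b [ 0.5155 -0.3517  0.1149]
rack [ 0.5027  0.295  -0.0207]
(580, 640, 3)
```

View pics/ov1.png

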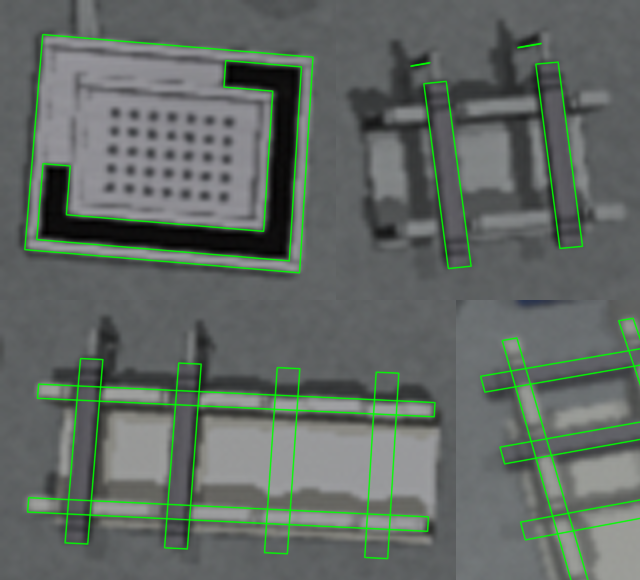

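The fits are consistent between the cameras: the lid agrees to under 1 mm, and the racked probes match the model. Next I'll grasp probe_a and lift it, then check.

```bash
cat > rob.py <<'E'
import numpy as np,pickle
from bench import *
from scipy.spatial.transform import Rotation as Ro
P=pickle.load(open("poses.pkl","rb"))
FLIP=0.0
def quat(yaw): return (Ro.from_euler("z",yaw+FLIP)*Ro.from_euler("x",np.pi)).as_quat()
def loc(p,x,y): c,s=np.cos(p[2]),np.sin(p[2]); return np.array([p[0]+c*x-s*y,p[1]+s*x+c*y])
ZG=.072-pinch_z      # TCP height for grasping a racked handle at mid height
ZT=ZG+.115           # travel
def st(m):
    o=get_obs();print(m,round(o["t"],2),np.round(o["tcp_pos"],4),"F",np.round(o["force"],2),"gap",round(o["finger_gap"],3),"gf",np.round(o["gripper_force"],1))
def pick(p):
    q=quat(p[2]);xy=p[:2]
    movep([*xy,ZT],q);move_gripper(.55,60);move_straight([*xy,ZG],vel=.12)
    st("at");move_gripper(0,60);st("grip");move_straight([*xy,ZT],vel=.12);st("up")
def place(y):
    p=P["rack"];xy=loc(p,0,y);q=quat(p[2])
    movep([*xy,ZT],q);move_straight([*xy,ZG+.022],vel=.12)
    st("pre");r=move_straight([*xy,ZG-.002],vel=.03,stop_force=4);st(f"down {r}")
    move_gripper(.5);move_straight([*xy,ZT],vel=.15);st("off")
E
python3 - <<'E'
import rob
from rob import *
for f in(0,np.pi):
    rob.FLIP=f
    for n,xy,y in[("a",P["a"][:2],P["a"][2]),("b",P["b"][:2],P["b"][2]),("p1",loc(P["rack"],0,-.035),P["rack"][2]),("p0",loc(P["rack"],0,-.105),P["rack"][2]),("gs",loc(P["lid"],.062-.085,-.028),P["lid"][2]),("ge",loc(P["lid"],-.008-.085,.082),P["lid"][2])]:
        q=ik([*xy,ZG],rob.quat(y));print(n,np.round(xy,3),None if q is None else np.round(q,2))
E
```

```text
a [ 0.5   -0.273] [-0.64  0.28  1.81 -0.    1.05  0.81]
b [ 0.515 -0.352] [-0.73  0.4   1.66 -0.    1.08  0.73]
p1 [0.502 0.26 ] [ 0.34  0.28  1.82 -0.    1.05  1.93]
p0 [0.501 0.19 ] [ 0.22  0.21  1.9  -0.    1.03  1.81]
gs [ 0.583 -0.097] [-0.3   0.33  1.75 -0.    1.06  1.33]
ge [0.52  0.017] [-0.12  0.18  1.94 -0.    1.03  1.51]
a [ 0.5   -0.273] [-0.64  0.28  1.81  0.    1.05 -2.33]
b [ 0.515 -0.352] [-0.73  0.4   1.66  0.    1.08 -2.41]
p1 [0.502 0.26 ] [ 0.34  0.28  1.82  0.    1.05 -1.21]
p0 [0.501 0.19 ] [ 0.22  0.21  1.9   0.    1.03 -1.33]
gs [ 0.583 -0.097] [-0.3   0.33  1.75  0.    1.06 -1.81]
ge [0.52  0.017] [-0.12  0.18  1.94  0.    1.03 -1.63]
```

Run:
```python
from rob import *
from vis import proj,w
import cv2
pick(P["a"])
lid=P["lid"];q=quat(lid[2]);g=loc(lid,.062-.085,-.028)
movep([*g,ZT],q);move_straight([*g,ZG+.045],vel=.12);st("hover")
ims=[]
for n,k in(("top",5),("side",5)):
    d=get_image(n);o=get_obs();tp=np.array(o["tcp_pos"])
    y=lid[2];T=lambda x,z:[tp[0]+x*np.cos(y),tp[1]+x*np.sin(y),z]
    zt=tp[2]-ZG+.015
    M=[T(.0815,zt+.0545),T(.085,zt+.0535),T(.085,zt+.0045)]
    u=proj(n,M,d);c=np.int32(u[2])-[40,40];c=np.maximum(c,0)
    im=cv2.resize(d["image"][c[1]:c[1]+80,c[0]:c[0]+80,::-1],None,fx=k,fy=k,interpolation=cv2.INTER_CUBIC)
    raw=im.copy()
    for v in u: cv2.circle(im,tuple(np.int32((v-c+.5)*k-.5)),4,(0,255,0),1)
    gs=proj(n,w(lid,[(.062,-.028,.02)]),d)[0];cv2.circle(im,tuple(np.int32((gs-c+.5)*k-.5)),3,(0,0,255),1)
    print(n,np.round(u,1).tolist(),gs,c);ims.append(im)
cv2.imwrite("pics/hov.png",np.hstack(ims))
```

```text
at 4.74 [ 0.5004 -0.2733  0.0542] F [ 0.    0.18 -0.58] gap 0.553 gf 0.0
grip 5.12 [ 0.5005 -0.2733  0.0543] F [-0.1   0.96  4.94] gap 0.174 gf 59.0
up 6.23 [ 0.4992 -0.2724  0.1671] F [ 0.45  0.78 -1.49] gap 0.173 gf 58.4
hover 7.77 [ 0.5835 -0.0975  0.0989] F [0.24 0.21 0.3 ] gap 0.172 gf 58.4
top [[376.5, 202.9], [376.6, 201.7], [374.5, 205.2]] [372.54612139 208.49583319] [334 165]
side [[380.3, 271.3], [381.8, 271.3], [379.5, 284.3]] [376.95465698 295.63532029] [339 244]
```

View pics/hov.png

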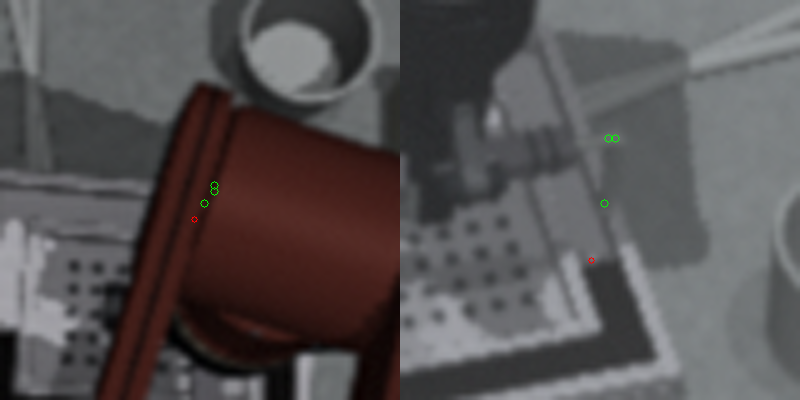

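The wrist hides the tip in the top view. In the side view the handle end is at (572,150), and the shank is faint against the groove. I'll boost the contrast and overlay the handle model.

Run:
```python
from rob import *
from vis import proj,w
import cv2
d=get_image("side");pickle.dump(d,open("hov.pkl","wb"));tp=np.array(get_obs()["tcp_pos"]);y=P["lid"][2]
print(tp)
u0=tp[2]-ZG+.065
pr=[tp[0],tp[1],y]
c=np.array([350,252]);k=10
im=cv2.resize(d["image"][c[1]:c[1]+55,c[0]:c[0]+40,::-1],None,fx=k,fy=k,interpolation=cv2.INTER_CUBIC)
lab=cv2.cvtColor(im,cv2.COLOR_BGR2LAB);lab[...,0]=cv2.createCLAHE(4,(3,3)).apply(lab[...,0]);im=cv2.cvtColor(lab,cv2.COLOR_LAB2BGR);raw=im.copy()
def pl(M,col):
    u=proj("side",w(pr,M),d);cv2.polylines(im,[np.int32((u-c+.5)*k-.5)],False,col,1,cv2.LINE_AA)
pl([(-.0,.008,u0+.014),(.065,.008,u0+.014),(.065,-.008,u0+.014),(0,-.008,u0+.014)],(0,255,0))
pl([(.065,.008,u0),(.065,-.008,u0),(0,-.008,u0)],(0,255,0))
for s in(1,-1):pl([(.065,s*.0035,u0+.007),(.085,s*.0035,u0+.007),(.085,s*.0035,u0-.05)],(0,255,255))
cv2.imwrite("pics/hov2.png",np.hstack([raw,im]))
```

```text
[ 0.58403321 -0.09733203  0.09965356]
```

View pics/hov2.png

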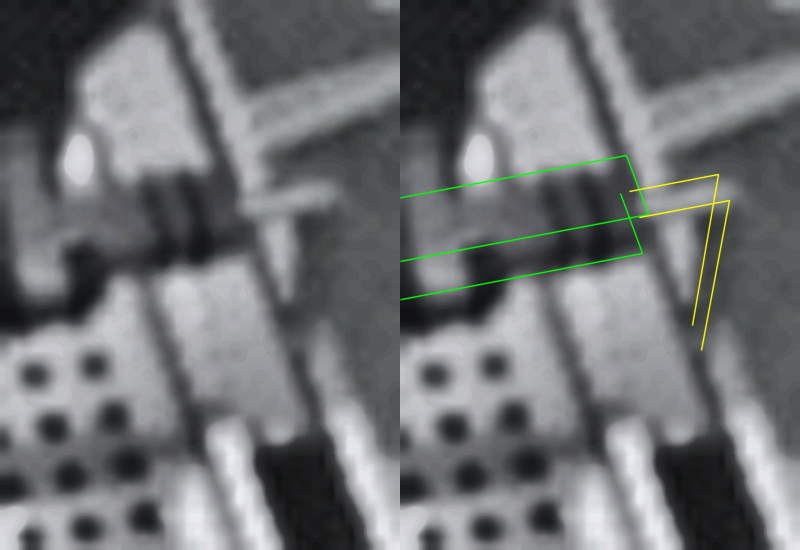

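The model shank end and the tip (crop (700,340)) agree with the picture to about 1 px (2 mm), against 5.5 mm of groove clearance. Now I'll lower gently to the groove floor.

Run:
```python
from rob import *
lid=P["lid"];g=loc(lid,.062-.085,-.028)
st("0");move_straight([*g,ZG+.018],vel=.06);dwell(.2);st("pre")
r=move_straight([*g,ZG-.001],vel=.012,stop_force=2);st(r);dwell(.3);st("rest");print("expected",ZG+.005)
```

```text
0 7.92 [ 0.584  -0.0973  0.0997] F [-0.18  0.71 -1.32] gap 0.173 gf 58.4
pre 8.72 [ 0.5835 -0.0971  0.0718] F [ 0.99  0.58 -0.2 ] gap 0.172 gf 58.4
True 9.75 [ 0.5829 -0.0969  0.0581] F [ 1.13 -1.04  2.65] gap 0.173 gf 58.9
rest 10.05 [ 0.5827 -0.0969  0.0579] F [ 1.69 -1.2   3.23] gap 0.173 gf 58.9
expected 0.05829999999999999
```

The floor was found at the expected height. Now the trace.

Run:
```python
from rob import *
lid=P["lid"];z=.0576
for x,y in((.062,.082),(-.008,.082)):
    g=loc(lid,x-.085,y);r=move_straight([*g,z],vel=.03,stop_force=10);st(r);print(np.round(g,4))
    if r:break
```

```text
False 13.86 [0.5896 0.0129 0.0576] F [-0.36 -3.25  4.47] gap 0.177 gf 59.2
[0.5896 0.0128]
False 16.34 [0.5198 0.017  0.0576] F [ 1.94 -0.09  3.66] gap 0.167 gf 59.0
[0.5198 0.017 ]
```

The trace is done: contact was 3.7–4.5 N on the floor and nothing blocked the tip. Next I'll lift and rack this probe, and check it.

Run:
```python
from rob import *
p=get_obs()["tcp_pos"];move_straight([p[0],p[1],ZT],vel=.12)
place(-.035)
pick(P["b"])
import cv2
d=get_image("side");cv2.imwrite("pics/s2.png",cv2.resize(d["image"][130:250,200:330,::-1],None,fx=5,fy=5,interpolation=cv2.INTER_CUBIC))
```

```text
pre 19.3 [0.5028 0.2601 0.0762] F [-0.49  0.24 -0.63] gap 0.177 gf 58.5
down True 19.77 [0.5019 0.2606 0.0642] F [ 0.43  2.96 -1.78] gap 0.176 gf 59.0
off 21.0 [0.5013 0.2597 0.1673] F [-0.65  0.23 -0.46] gap 0.497 gf 0.0
at 24.52 [ 0.5161 -0.3523  0.0543] F [-0.88 -0.37  0.83] gap 0.549 gf 0.0
grip 24.91 [ 0.5161 -0.3523  0.0544] F [-0.28 -0.04  4.65] gap 0.174 gf 59.2
up 26.02 [ 0.5149 -0.3513  0.167 ] F [-0.19 -0.47 -0.93] gap 0.173 gf 58.6
```

View pics/s2.png

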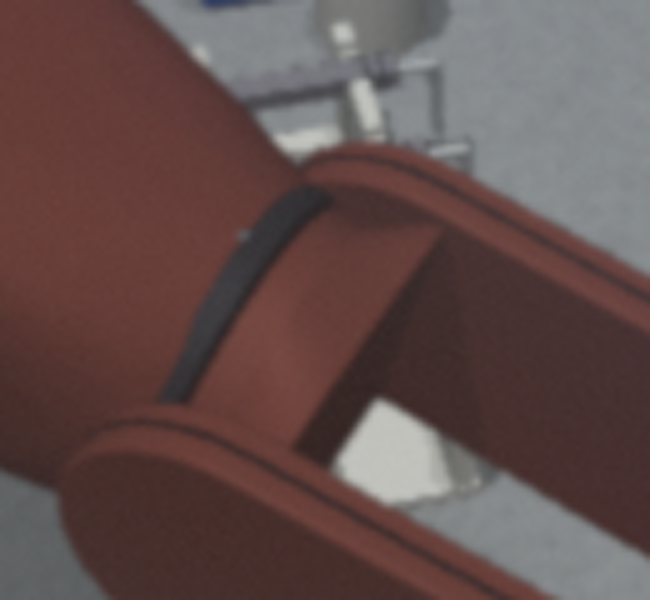

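The lowering stopped about 11 mm early, touching the notch flare with a sideways force, so I'll check the released handle numerically in the top view before going on.

```bash
python3 - <<'E'
from rob import *
from vis import proj,w
import cv2
d=get_image("top");pickle.dump(d,open("top2.pkl","wb"));print(get_obs()["t"])
g=cv2.cvtColor(d["image"],cv2.COLOR_RGB2GRAY).astype(float)
g0=cv2.cvtColor(pickle.load(open("top.pkl","rb"))["image"],cv2.COLOR_RGB2GRAY).astype(float)
R=P["rack"]
# sample intensities in rack frame at handle-top height
ys=np.arange(-.14,.141,.0035)
for x in(-.06,-.055,-.025,-.015,0,.015,.025,.055,.06,.075):
    u=proj("top",w(R,[(x,y,.079) for y in ys]),d).astype(np.float32)
    s=cv2.remap(g.astype(np.float32),u[None,:,0],u[None,:,1],cv2.INTER_LINEAR)[0]
    print("x%+.3f"%x," ".join("%3d"%v for v in s))
E
nl=1
```

```text
26.1167
x-0.060  66  66  66  68  68  66  65  64  68  80 102 109 109 107 106 107 108 109 109 111 109 108 109 108 108 104  88  69  93 106 102 100  97 107 107 107 111 112 112 112 114 113 112 116 117 109 101  93  63  95 106 102  94  92 108 111 113 114 113 112 111 111 111 109 103  99  96  80  60  89  99  96  92  93 107 111 111 108 107 108 111
x-0.055  67  60  61  62  60  59  61  69  91 105 101 101 105 108 108 107 106 106 107 107 105 100  99 100 102  95  82  62  73  83  76  77  93 105 103 101  99  96  99 103  98  95 101 108 115 113 105  88  50  70  75  72  73  79  98  96  93  97 101 103 105 107 106 110 106  99  95  73  48  69  78  78  79  84 101 106 111 110 106 107 110
x-0.025 171 155 129 117 116 117 119 118 123 137 144 146 148 150 140 127 118 115 115 115 115 115 116 116 117 108  88  68  97 108 104 103 112 120 116 115 116 116 116 116 115 115 115 114 116 107 106  95  57  97 105 102  94  91 110 114 114 113 114 114 112 113 113 112 107  95  86  72  60  95 103 100  97  99 107  86  68  84 109 112 113
x-0.015 172 175 175 174 174 175 175 174 174 174 173 173 173 174 173 174 174 175 174 175 175 174 
[... 1527 characters left out ...]
  64  64  68  68  70  78  98 108 109
x+0.060 114 113 112 108 109 110 109 109 112 111 109 110 112 111 111 111 104 103 106 105 105 108 109 109 109 108  84  63  92 100  99 105 113 112 113 113 109 106 108 109 106 105 106 107 109 112  92  53  54  92 100  98 102 112 113 110 109 109 109 108 109  98  92  98 107  83  59  56  58  91  98  97  89  94 104 107 108 108 109 107 107
x+0.075 109 108 107 108 111 112 113 109 109 111 113 113 113 114 112 110 110 110 111 110 109 112 111 109 109 109  89  66  86 129 114 109 114 114 112 111 109 108 110 111 112 111 111 111 111  97  87  67  60  98 135 112 109 113 111 111 111 111 112 115 111 108 108 107  98  82  80  74  62  86 128 121 112 111 112 111 111 110 106 106 107
```

The probe sits in its notch, parallel to its neighbours but about 2.5 mm towards −y. That also explains the flare touch, so my aim needs about +3 mm in rack y. I'll place the second probe with that correction, then regrip the first one to centre and seat it.

```bash
cat >> rob.py <<'E'
def place2(y,regrip=False):
    p=P["rack"];xy=loc(p,0,y+.003);q=quat(p[2])
    movep([*xy,ZT],q)
    if regrip:
        move_gripper(.5);move_straight([*xy,ZG],vel=.12);move_gripper(0,40);st("regrip")
    else: move_straight([*xy,ZG+.022],vel=.1)
    dwell(.3);st("pre")
    r=move_straight([*xy,ZG-.002],vel=.03,stop_force=7);st(f"down {r}")
    return r
E
python3 - <<'E'
from rob import *
place2(-.105);dwell(.2);st("rest")
E
```

```text
pre 29.47 [0.5009 0.1931 0.0758] F [-0.28  0.32  0.15] gap 0.178 gf 58.5
down True 30.13 [0.5002 0.1929 0.0544] F [-0.65 -0.28  5.61] gap 0.175 gf 59.3
rest 30.33 [0.5002 0.1929 0.0544] F [-0.97 -0.13  5.51] gap 0.177 gf 59.3
```

It seated cleanly: pure vertical contact at grasp height. Now I'll release it and reseat the first probe.

Run:
```python
from rob import *
def rel():
    move_gripper(.5);x=get_obs()["tcp_pos"];move_straight([x[0],x[1],ZT],vel=.15);st("off")
rel()
place2(-.035,True);rel()
move_j([1.01,.0,1.526,0,1.6,-.126]) if 0 else movep([.30,.40,.30],quat(0.6))
from vis import proj,w
import cv2
d=get_image("top");d2=get_image("side");st("img")
c=lambda d,x,y,ww,h:cv2.resize(d["image"][y:y+h,x:x+ww,::-1],None,fx=4,fy=4,interpolation=cv2.INTER_CUBIC)
cv2.imwrite("pics/fin.png",np.hstack([c(d,175,205,118,100),c(d2,222,130,82,100)]))
g=cv2.cvtColor(d["image"],cv2.COLOR_RGB2GRAY).astype(np.float32)
for x in(-.06,-.015,.015,.06,.075):
    u=proj("top",w(P["rack"],[(x,y,.079) for y in np.arange(-.14,.141,.0035)]),d).astype(np.float32)
    print(x," ".join("%d"%v for v in cv2.remap(g,u[None,:,0],u[None,:,1],1)[0]))
```

```text
off 31.63 [0.4985 0.1926 0.1672] F [-0.58  0.13 -0.41] gap 0.502 gf 0.0
regrip 33.69 [0.5028 0.2633 0.0544] F [-0.28  0.62  5.17] gap 0.179 gf 39.9
pre 33.99 [0.5028 0.2633 0.0543] F [-1.44 -0.5   5.69] gap 0.181 gf 40.0
down False 34.24 [0.5028 0.2633 0.0543] F [-8.11 -3.83 19.86] gap 0.18 gf 42.1
off 35.55 [0.5009 0.2626 0.1671] F [ 0.39 -0.27 -0.66] gap 0.505 gf 0.0
img 36.73 [0.3007 0.3991 0.2986] F [0.12 0.33 0.2 ] gap 0.502 gf 0.0
-0.06 94 95 96 99 98 96 91 72 78 94 93 90 84 91 94 94 96 97 98 99 97 95 96 96 96 93 83 69 67 88 92 89 87 96 95 95 98 99 99 100 102 101 99 102 104 97 89 82 56 86 94 91 84 82 97 100 101 94 77 61 59 59 59 58 51 49 48 40 32 49 55 53 53 56 58 59 59 58 58 59 59
-0.015 154 157 157 157 156 158 156 124 92 94 94 89 78 107 149 157 156 157 157 157 157 156 156 155 156 156 150 110 80 91 93 89 99 146 158 155 153 153 154 155 155 156 156 158 158 153 141 109 59 85 94 89 93 130 156 156 154 154 155 155 156 157 157 156 147 130 89 63 50 79 91 88 88 95 94 71 58 58 59 59 60
0.015 151 156 156 156 156 157 156 130 84 89 94 90 111 149 158 157 158 157 156 156 156 156 156 156 157 156 145 96 63 88 92 89 108 150 157 156 156 156 156 156 156 156 156 156 157 151 118 69 47 86 92 89 92 126 155 157 156 156 156 155 155 156 157 155 144 127 86 61 53 82 91 87 98 138 144 106 95 97 97 84 64
0.06 102 100 99 96 96 98 98 90 74 85 89 89 85 82 96 99 92 92 95 93 94 96 97 97 96 97 95 72 58 83 90 86 83 95 100 101 96 94 97 97 95 93 93 95 97 100 82 47 47 81 89 87 91 100 100 98 97 97 97 96 96 87 81 87 95 73 52 48 51 80 88 86 78 83 92 95 96 97 96 95 95
0.075 96 95 95 97 97 100 100 84 60 82 112 86 83 98 100 99 97 97 99 98 98 99 98 97 96 95 81 64 62 96 120 99 98 101 100 98 97 97 97 100 99 99 99 97 98 87 77 59 53 87 120 100 98 100 100 99 99 98 100 102 98 95 96 97 86 72 70 64 54 77 113 108 99 99 99 99 99 97 94 93 95
```

View pics/fin.png

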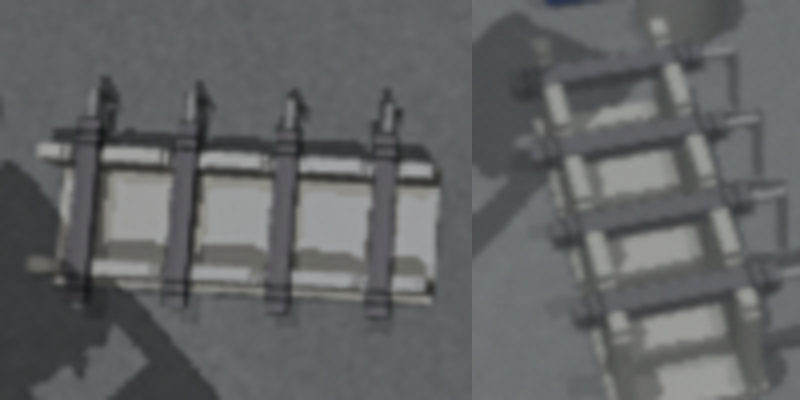

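The final picture shows four parallel handles at even spacing (tip peaks every 70 mm), all seated with tips on the +x side. The gripper is clear of everything.

```bash
python3 -c "
from bench import *
print(hand_in())"
```

```text
the job is handed in; nothing more can be done
None
```

The job is handed in: the first probe was run along the bare groove from the long leg's free end, round the corner, to the short leg's free end at about 3 cm/s, with about 4 N on the floor; both stand probes then went into the rack, so all four places are filled, tips on the same side, about 37 s in all (the first probe was let go about 11 mm too high, so I regripped and seated it, pressing it down with about 20 N).

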